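# Fill the plug jar through the swivel funnel

## Robot

A 6-joint arm with a two-finger parallel gripper is mounted at the origin on the work surface. World frame = base frame: x ahead of the robot, y to its left, z up, the work surface at z = 0. Lengths are in m, angles in rad, forces in N, time in s.
With the tool pointing down it reaches from about 0.2 to 0.875 m from the base axis. Payload 3.4 kg.
Tool frame: the origin (TCP) lies at the very end of the fingers, on their centre line; the grasp point (between the pads) lies 19 mm behind it; z points along the fingers, y is the line along which they close (so a half turn about z gives the same grasp; the last joint's range is limited). The gripper opens to 94 mm and grips with 3 to 60 N. Pads are 16 mm wide; open, the fingers measure 119 mm over their backs; the gripper's body (75 mm by 177 mm) begins 78 mm behind the grasp point.
Start: joints at [-1.284, 0.276, 1.505, -0, 1.361, -0.121], TCP at [0.228, -0.528, 0.205] pointing down, gripper open.
Joint ranges: [-2.89, 2.89], [-0.75, 2.08], [0.22, 2.7], [-1.18, 4.32], [0.11, 2.71], [-2.7, 2.7]. Speed limits (rad/s): [2.57, 2.57, 3.14, 3.14, 3.14, 3.14].

## Interface

Orientations are given as a 3x3 rotation matrix whose columns are the frame's x, y, z axes.
In Python, from station import move_ptp, line_to, goto_joints, move_gripper, pause, inverse_kinematics, state, capture, get_calibration, PlanningError, finish_job gives the robot as it stands. Calls block until the motion is done:
- move_ptp(position, orientation): joint-space move of the TCP to a pose.
- line_to(position, ori=None, rate=0.15): straight line of the TCP; ori=None keeps the orientation; rate is the mean speed in m/s.
- goto_joints(angles): joint-space move.
- move_gripper(opening): finger opening in m; the grip force is fixed at half the most; returns when the fingers have stopped.
- pause(seconds).
- inverse_kinematics(position, orientation): joint angles nearest the present ones, or None.
- state(): the state.
- capture(name): name is "scene" or "top" or "wrist"; returns the picture (420x560x3 uint8, red, green, blue); there is no depth.
- get_calibration(name): a dict with "intrinsics" (3x3 intrinsics, pixels), "R" (3x3) and "t" (3): a world point X has camera coordinates R X + t. Camera axes: x right, y down, z forward; pixel columns grow to the right and rows downward; lengths in m; the calibration is good to about 2 mm. A picture is of the moment at which its call begins: read the wrist's pose just before it. get_calibration takes no time and is no camera call; for the wrist camera it gives the pose at the moment of the call.
A pose or a line that the arm cannot do raises PlanningError and nothing moves.
- finish_job(): hands the job in; it is judged then, once.
The state is a dict: "t": time; "joint_positions": joint angles; "qd": joint speeds; "joint_torque": joint torques, N m; "ee_pos": TCP position; "eef_rot": TCP orientation; "force": force on the tool from outside, world axes, zero at the start; "moment": the same for the moment, N m; "width": finger opening in m; "grip_force": force on a finger pad.
Only numpy, scipy, OpenCV 4.12 (cv2) and the standard library are available. Lean on these libraries where they do the work, as an engineer would, in place of code of your own. Each camera call takes 0.05 s, during which the arm holds its last target. There are 200 camera calls.

## Task

Bring the funnel over the jar: pull up and twist the red plunger so it stays out, swing the funnel arm round by its black handle from its parked notch to the notch over the jar, and twist the plunger back so that it locks there. Then, with the arm locked, pour the blue wooden plugs from the cup through the funnel into the jar, and put the plugs lying loose on the bench in through the funnel as well, until every plug is in the jar. Last, unlock the plunger the same way, swing the arm back to its parked notch and lock it there, leaving the empty cup standing upright on the bench and the hand plane, glue bottle and bamboo ring where they were.

Things in the scene. Friction and masses are not known exactly. Their poses are not given: they have to be found in the camera images.
- stand: fixed filling stand on the bench: dark steel foot plate 12 mm thick (a disc of 96 mm diameter under the jar), green pivot column, origin on the vertical pivot axis at bench level, z up. In its own frame the knob stands at x -60 mm, y 0 and the jar at x -90 mm, y -156 mm. A green plunger post (16 mm x 30 mm, top 190 mm high) stands at x -95 mm
- swivel (a joint): turn (rad) of the green swivel arm about the stand's pivot, clockwise seen from above. 0 = parked, locked by the plunger pin in the first notch (where it starts, within the notch's play of 0.03); 1.10 = funnel centred over the jar, second notch (the pin drops in within about 0.03 of it); stops at -0.06 and 1.16. It turns with 0.2 N m of friction and stays where it is left
- swivel_handle (a point): grip point of the upright round black handle (26 mm diameter, free height 53 mm, top 205 mm above the bench) on the arm's tail, 100 mm from the pivot and opposite to the funnel; the point lies on its axis 23 mm below its top. It moves round the pivot with the arm
- funnel_rim (a point): centre of the funnel's wide mouth, 208 mm above the bench, 180 mm from the pivot; aluminium funnel carried by the arm, mouth 154 mm across outside (about 148 inside), cone 75 mm deep, outlet 56 mm inside diameter, its end 118 mm above the bench
- plunger (a joint): height (m) by which the spring plunger is pulled up: 0 = pin fully down in a notch (locked); at 0.008 its tip clears the index plate; twisted while lifted beyond 0.012 it rests on its collar at 0.012 (held out); end of travel 0.020. The spring pulls it down with about 5 N at 0 and 8 N at 0.012. If it rests near 0.008 with the knob turned back, the pin stands on the plate between the notches
- knob (a joint): twist (rad) of the red bar knob on the plunger, anticlockwise seen from above: 0 = in line with its slot (pin may drop), 1.57 = end stop, held out. It turns only while the plunger is lifted over 0.012; on letting go at more than about 0.5 it rests on the collar
- knob_grip (a point): centre of the red bar knob: bar 40 mm long (along this point's x axis), 14 mm wide (y), 26 mm tall (z); 242 mm above the bench when locked, and rises with the plunger. Below it a thin neck 22 mm long, then a steel collar 30 mm across
- jar: clear open jar fixed on the stand's foot; origin at the centre of its underside, 12 mm above the bench; outside diameter 80 mm, inside 72 mm, height 90 mm (mouth 102 mm above the bench)
- cup: loose round bamboo cup, 85 mm tall, outside diameter 62 mm at the foot and 67 mm at the rim, wall 4 mm, floor 6 mm thick, about 180 g; stands on the bench; origin at the centre of its underside, z towards its mouth
- plane: bystander: wooden hand plane 180 x 56 mm, 90 mm high; origin under its centre
- glue: bystander: yellow glue bottle with red cap, 54 mm diameter, 150 mm tall; origin under its centre
- bamboo_ring: bystander: short bamboo tube 72 mm diameter, 50 mm tall, standing; origin under its centre
- plug0: chunky octagonal indigo-blue wooden plug with chamfered edges, 22 mm across flats (24 mm across corners), 20 mm tall, 12 g, waxed smooth (friction about 0.35 on everything); origin at its centre, z along its 20 mm axis; starts in the cup
- plug1: chunky octagonal indigo-blue wooden plug with chamfered edges, 22 mm across flats (24 mm across corners), 20 mm tall, 12 g, waxed smooth (friction about 0.35 on everything); origin at its centre, z along its 20 mm axis; starts in the cup
- plug2: chunky octagonal indigo-blue wooden plug with chamfered edges, 22 mm across flats (24 mm across corners), 20 mm tall, 12 g, waxed smooth (friction about 0.35 on everything); origin at its centre, z along its 20 mm axis; starts in the cup
- plug3: chunky octagonal indigo-blue wooden plug with chamfered edges, 22 mm across flats (24 mm across corners), 20 mm tall, 12 g, waxed smooth (friction about 0.35 on everything); origin at its centre, z along its 20 mm axis; starts in the cup (may be absent)
- plug4: chunky octagonal indigo-blue wooden plug with chamfered edges, 22 mm across flats (24 mm across corners), 20 mm tall, 12 g, waxed smooth (friction about 0.35 on everything); origin at its centre, z along its 20 mm axis; starts in the cup (may be absent)
- plug5: chunky octagonal indigo-blue wooden plug with chamfered edges, 22 mm across flats (24 mm across corners), 20 mm tall, 12 g, waxed smooth (friction about 0.35 on everything); origin at its centre, z along its 20 mm axis; starts in the cup (may be absent)
- plug6: chunky octagonal indigo-blue wooden plug with chamfered edges, 22 mm across flats (24 mm across corners), 20 mm tall, 12 g, waxed smooth (friction about 0.35 on everything); origin at its centre, z along its 20 mm axis; starts lying loose on the bench (may be absent)
- plug7: chunky octagonal indigo-blue wooden plug with chamfered edges, 22 mm across flats (24 mm across corners), 20 mm tall, 12 g, waxed smooth (friction about 0.35 on everything); origin at its centre, z along its 20 mm axis; starts lying loose on the bench (may be absent)
- plug8: chunky octagonal indigo-blue wooden plug with chamfered edges, 22 mm across flats (24 mm across corners), 20 mm tall, 12 g, waxed smooth (friction about 0.35 on everything); origin at its centre, z along its 20 mm axis; starts lying loose on the bench (may be absent)
Not all that is in view belongs to the job. Leave any orange or purple look-alike of the cup alone.

How it is judged:
By the outcome, as a careful person would: the job done as asked, in the order asked, and still so for the second after the job is handed in, with the robot touching nothing.
Of plug3, plug4, plug5 only 1 to 3 are there at a start; the rules pass over those that are not, and their reading is None.
Of plug6, plug7, plug8 only 1 to 3 are there at a start; the rules pass over those that are not, and their reading is None.
At some moment in a run one of cup, plug6, plug7, plug8 may be knocked a few centimetres aside while the robot is not near it.
It also fails if it takes over 210 s, if anything falls off the work surface, if the arm or the gripper's body presses on something with over 40 N, if the wrist force passes 120 N, or if a joint passes its speed limit or range.

## Working session

There is one attempt and no reset: what is moved stays moved. The work goes in short steps, each a Python script; the robot and the scene stay as the last script left them, time stands still between calls to the robot, and variables do not carry over. Pictures are saved under pics/ and viewed, at most 14 in all, crops included, and the job is handed in when it is done.

```bash
mkdir -p pics; ls
python3 - <<'E'
from station import *
import cv2,numpy as np
a=capture("scene");b=capture("top")
for n,i in(("scene",a),("top",b)):
    cv2.imwrite(f"pics/{n}0.png",cv2.resize(i[:,:,::-1],(784,588),interpolation=cv2.INTER_CUBIC)); np.save(f"pics/{n}0.npy",i)
    c=get_calibration(n);print(n,c, -c["R"].T@c["t"])
print(state())
E
```

```text
pics
scene {'intrinsics': array([[502.21162974,   0.        , 284.92464334],
       [  0.        , 502.21162974, 211.51132496],
       [  0.        ,   0.        ,   1.        ]]), 'R': array([[ 0.70976364,  0.70416811,  0.0195665 ],
       [ 0.50940954, -0.49387645, -0.70468998],
       [-0.48655678,  0.51013069, -0.7092455 ]]), 't': array([-0.38727439, -0.17393952,  1.90014506])} [ 1.28800819 -0.78252067  1.2326735 ]
top {'intrinsics': array([[516.29627442,   0.        , 284.28169034],
       [  0.        , 516.29627442, 209.91851723],
       [  0.        ,   0.        ,   1.        ]]), 'R': array([[-0.01836638, -0.99979784,  0.00818215],
       [-0.99823165,  0.01787364, -0.05669309],
       [ 0.05653538, -0.00920893, -0.99835813]]), 't': array([0.01472893, 0.53600762, 1.50718705])} [0.45012089 0.01902512 1.53497985]
{'t': 0.1, 'joint_positions': array([-1.28400131e+00,  2.76563035e-01,  1.50596481e+00, -1.22778888e-05,
        1.36070999e+00, -1.21009900e-01]), 'qd': array([ 0.00030463, -0.00151514, -0.00354735, -0.00062976, -0.00148345,
        0.00078826]), 'joint_torque': array([ 1.03081977e-03, -4.05451977e+01, -2.37779742e+01,  7.00628967e-02,
        2.99069623e-02, -5.75900458e-05]), 'ee_pos': array([ 0.2278874 , -0.52737672,  0.20469003]), 'eef_rot': array([[ 9.17992617e-01,  3.96597186e-01, -4.76905760e-04],
       [ 3.96597429e-01, -9.17991285e-01,  1.57458791e-03],
       [ 1.86681801e-04, -1.63459967e-03, -9.99998647e-01]]), 'force': array([ 0.12834378,  0.01418332, -0.53801538]), 'moment': array([-0.00689469,  0.00372848,  0.0002274 ]), 'grip_force': 0.0, 'width': 0.09360537978423598}
```

View pics/scene0.png

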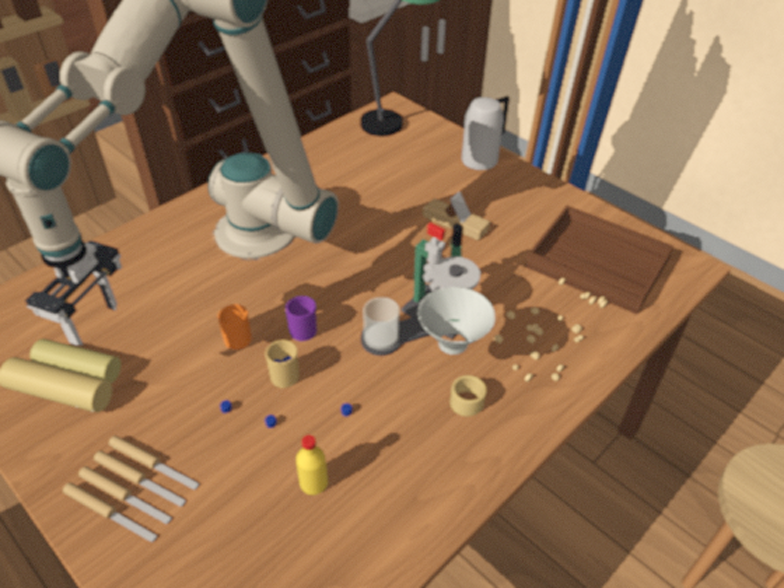

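View pics/top0.png

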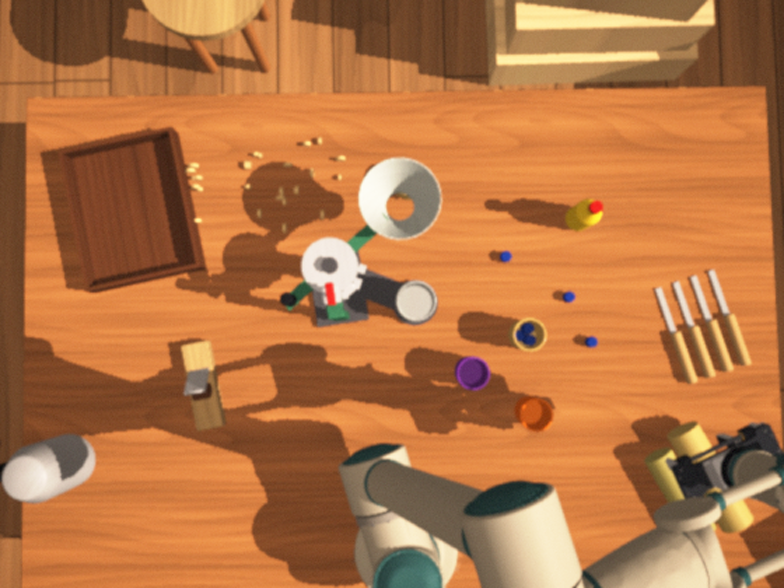

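The scene view shows the stand (red knob at 436,230; black handle at 457,235; funnel at 456,310; jar at 381,320), the cup at (283,363), three loose plugs at (226,406), (271,421) and (347,409), the glue at (312,465) and the ring at (467,396). The top view shows the cup at (529,334), the plugs at (505,256), (569,296) and (591,341), the funnel at (400,198), the handle at (290,299) and the knob at (330,294). The orange and purple cups are decoys.

```bash
cat > h.py <<'E'
from station import *
import cv2,numpy as np
def ray(c,uv):
    d=c["R"].T@np.linalg.inv(c["intrinsics"])@np.array([uv[0],uv[1],1.]);return -c["R"].T@c["t"],d/np.linalg.norm(d)
def onz(c,uv,z):
    o,d=ray(c,uv);return o+d*(z-o[2])/d[2]
def tri(l):
    A=np.zeros((3,3));b=np.zeros(3)
    for c,uv in l:
        o,d=ray(c,uv);P=np.eye(3)-np.outer(d,d);A+=P;b+=P@o
    X=np.linalg.solve(A,b);return X,[round(float(np.linalg.norm((np.eye(3)-np.outer(ray(c,u)[1],ray(c,u)[1]))@(X-ray(c,u)[0])))*1e3,1) for c,u in l]
def proj(c,X):
    p=c["intrinsics"]@(c["R"]@np.asarray(X)+c["t"]);return p[:2]/p[2]
def hsv(i): return cv2.cvtColor(i,cv2.COLOR_RGB2HSV)
def blobs(i,lo,hi,amin=15):
    m=cv2.inRange(hsv(i),np.array(lo),np.array(hi))
    n,l,s,c=cv2.connectedComponentsWithStats(m)
    return [(c[k].round(1).tolist(),s[k].tolist()) for k in range(1,n) if s[k][4]>=amin],l
BLUE=((105,120,40),(130,255,255))
RED=((0,200,120),(4,255,255))
E
python3 - <<'E'
from h import *
for n in("scene","top"):
    i=np.load(f"pics/{n}0.npy");c=get_calibration(n);H=hsv(i)
    for nm,r,am in(("blue",BLUE,10),("red",RED,10),("red2",((174,150,100),(180,255,255)),10),("black",((0,0,0),(180,255,28)),30),("white",((0,0,130),(180,50,255)),150),("green",((60,90,30),(85,255,200)),30)):
        print(n,nm,[(b[0],b[1]) for b in blobs(i,*r,am)[0]])
    pts={"scene":[(378/1.4,360/1.4),(283/1.4,349/1.4),(283/1.4,370/1.4),(467/1.4,405/1.4)],"top":[(529/1.4,334/1.4),(290/1.4,299/1.4),(400/1.4,165/1.4)]}[n]
    print([(H[int(v),int(u)].tolist()) for u,v in pts])
c=get_calibration("scene"); print(onz(c,(467/1.4,382/1.4),.05))
s=np.load("pics/scene0.npy")[140:320,170:380];t=np.load("pics/top0.npy")[90:310,180:440]
cv2.imwrite("pics/c1.png",cv2.resize(s[:,:,::-1],None,fx=3.3,fy=3.3)[:600]);cv2.imwrite("pics/c2.png",cv2.resize(t[:,:,::-1],None,fx=2.7,fy=2.7))
E
```

```text
scene blue [([397.2, 55.6], [381, 0, 33, 119, 760]), ([432.0, 62.0], [408, 0, 50, 135, 1635]), ([160.9, 290.0], [158, 287, 7, 7, 36]), ([247.5, 292.0], [245, 289, 6, 7, 38]), ([193.0, 300.6], [190, 297, 7, 8, 40])]
scene red []
scene red2 []
scene black [([52.9, 184.3], [43, 177, 18, 14, 44])]
scene white [([82.5, 31.9], [43, 0, 78, 72, 2101]), ([150.7, 4.1], [130, 0, 36, 12, 271]), ([262.9, 5.3], [251, 0, 30, 15, 307]), ([407.2, 58.9], [391, 0, 33, 124, 401]), ([172.9, 43.5], [158, 23, 32, 46, 417]), ([341.7, 89.6], [330, 69, 28, 52, 650]), ([61.4, 87.5], [47, 74, 29, 27, 161]), ([16.5, 128.8], [0, 90, 45, 90, 1441]), ([184.3, 151.8], [149, 116, 79, 68, 3036]), ([520.9, 179.9], [474, 150, 86, 58, 1178]), ([325.3, 212.7], [299, 170, 54, 83, 2291]), ([272.8, 233.5], [259, 213, 26, 37, 628]), ([41.2, 230.7], [20, 218, 37, 29, 225]), ([125.8, 339.4], [110, 331, 32, 18, 170]), ([116.0, 351.2], [100, 342, 32, 19, 179]), ([105.9, 363.4], [90, 355, 32, 19, 184]), ([95.3, 376.0], [79, 367, 33, 20, 191])]
scene green [([301.0, 0.4], [292, 0, 20, 2, 32]), ([299.4, 193.5], [297, 172, 7, 43, 167
[... 359 characters left out ...]
1.5, 329.7], [516, 319, 19, 28, 110])]
top white [([279.6, 137.9], [257, 114, 57, 56, 1620]), ([237.8, 191.3], [216, 170, 46, 48, 1328]), ([296.6, 215.3], [283, 201, 29, 29, 652]), ([29.3, 338.9], [2, 315, 65, 43, 1515]), ([391.8, 382.3], [379, 356, 28, 64, 694]), ([293.1, 380.9], [285, 371, 18, 18, 167])]
top green [([257.7, 170.0], [250, 163, 17, 16, 124]), ([214.9, 207.5], [209, 202, 13, 12, 78]), ([240.4, 223.0], [234, 217, 15, 12, 124]), ([375.9, 351.9], [369, 346, 15, 13, 49]), ([362.2, 354.4], [357, 348, 13, 15, 31]), ([345.8, 361.7], [339, 356, 17, 11, 44]), ([291.0, 408.1], [268, 394, 46, 26, 721])]
[[119, 112, 80], [150, 13, 39], [20, 36, 217]]
[ 0.75798533 -0.01037915  0.05      ]
```

View pics/c1.png

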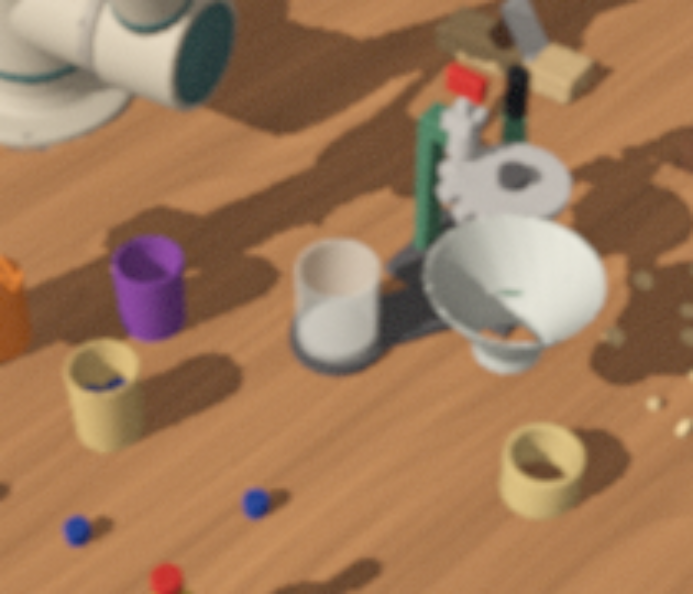

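View pics/c2.png

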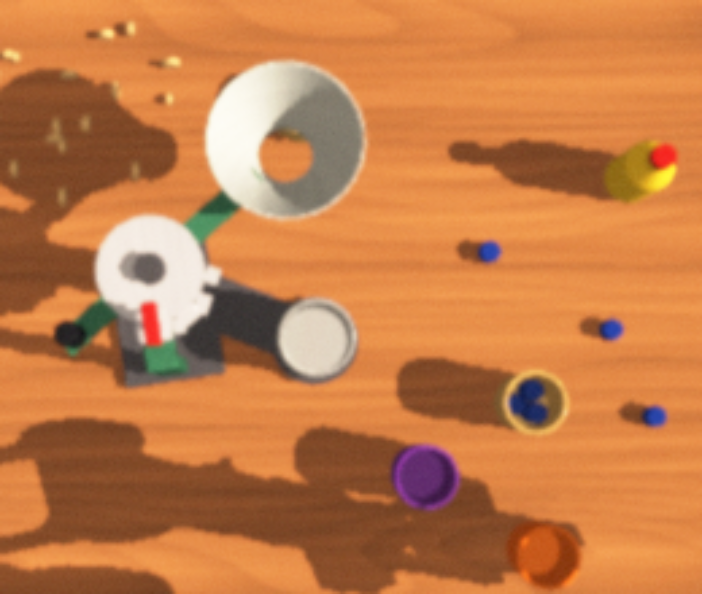

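The crops show, in c1, the knob at (466,84), handle top at (517,69) and cup rim centre at about (102,366). In c2, the knob is at (151,325), the handle top at (69,333), the funnel rim at (286,138), the jar mouth at (317,338) and the cup rim at (535,401). There are three loose plugs.

Run:
```python
from h import *
S=get_calibration("scene");T=get_calibration("top")
s=lambda u,v:(S,(170+u/3.3-.35,140+v/3.3-.35)); t=lambda u,v:(T,(180+u/2.7-.3,90+v/2.7-.3))
P={"knob":(s(466,84),t(151,325)),"handletop":(s(517,70),t(70,333)),"rim":(s(515,283),t(286,139)),"jar":(s(338,268),t(317,339)),"cup":(s(104,366),t(535,402)),
"postR":(s(433,110),t(165,360)),"pivot?":(s(517,176),t(148,268)),
"p6":((S,(160.9,290)),(T,(405.9,211.6))),"p7":((S,(247.5,292)),(T,(360.7,182.8))),"p8":((S,(193,300.6)),(T,(421.9,243.7)))}
P["p6"]=((S,(160.9,290)),(T,(421.9,243.7)));P["p8"]=((S,(193,300.6)),(T,(405.9,211.6)))
X={}
for k,v in P.items():
    x,r=tri(v);X[k]=x;print(k,x.round(4),r)
h,f=X["handletop"][:2],X["rim"][:2];print("h-f",np.linalg.norm(h-f))
pv=h+(f-h)*100/280;print("pivot",pv,"knob d",np.linalg.norm(X["knob"][:2]-pv),"jar d",np.linalg.norm(X["jar"][:2]-pv))
print("funnel turn angle",np.degrees(np.arctan2(*(f-pv)[::-1])),np.degrees(np.arctan2(*(X["jar"][:2]-pv)[::-1])))
# rigid fit stand
A=np.array([[-.06,0],[-.09,-.156],[0,0]]);B=np.array([X["knob"][:2],X["jar"][:2],pv])
a=A-A.mean(0);b=B-B.mean(0);th=np.arctan2((a[:,0]*b[:,1]-a[:,1]*b[:,0]).sum(),(a*b).sum());R=np.array([[np.cos(th),-np.sin(th)],[np.sin(th),np.cos(th)]])
tr=B.mean(0)-R@A.mean(0);print("yaw",th,"origin",tr,"res",(A@R.T+tr-B).round(4).tolist())
```

```text
knob [0.5245 0.1283 0.244 ] [0.7, 0.7]
handletop [0.5202 0.208  0.2128] [0.5, 0.5]
rim [ 7.033e-01 -6.000e-04  2.067e-01] [0.9, 0.9]
jar [ 0.5156 -0.0294  0.1053] [0.0, 0.0]
cup [ 0.4467 -0.2549  0.0904] [0.4, 0.4]
postR [0.4934 0.1193 0.1983] [0.7, 0.7]
pivot? [0.5863 0.1381 0.1624] [0.1, 0.1]
p6 [ 0.4287 -0.3991  0.015 ] [1.0, 1.0]
p7 [ 0.6121 -0.223   0.0159] [0.5, 0.5]
p8 [ 0.5241 -0.355   0.0149] [1.1, 1.1]
h-f 0.2776013418960703
pivot [0.58561905 0.13348641] knob d 0.061340081261991614 jar d 0.17729653679572138
funnel turn angle -48.72943127482141 -113.24414154789737
yaw 0.12232604690347881 origin [0.58520227 0.1351827 ] res [[0.0012, -0.0005], [-0.0007, -0.0012], [-0.0004, 0.0017]]
```

```bash
cat >> h.py <<'E'
KN=np.array([.5255,.128]);PV=np.array([.5855,.135]);YAW=.122
def down(a): return np.array([[np.cos(a),np.sin(a),0],[np.sin(a),-np.cos(a),0],[0,0,-1.]])
def st(m=""):
    s=state();print(m,"t%.1f"%s["t"],s["ee_pos"].round(4),"F",s["force"].round(1),"M",s["moment"].round(2),"w%.4f g%.1f"%(s["width"],s["grip_force"]),"q6 %.2f"%s["joint_positions"][5]);return s
def wrist(name=None):
    c=get_calibration("wrist");i=capture("wrist")
    if name: cv2.imwrite(f"pics/{name}.png",i[:,:,::-1])
    return c,i
def mv(x,y,z,R): move_ptp([x,y,z],R)
E
python3 - <<'E'
from h import *
for a in (YAW,YAW+np.pi/2,YAW-np.pi,YAW-np.pi/2,YAW+np.pi):
    q=inverse_kinematics([*KN,.24],down(a));print(round(a,2),None if q is None else np.round(q,2))
p=state()["ee_pos"];line_to([p[0],p[1],.40],rate=.25)
a=YAW if 0 else YAW-np.pi
q=[inverse_kinematics([*KN,.24],down(b)) for b in (YAW,YAW+np.pi/2)]
a=YAW if all(x is not None and abs(x[5])<2.6 for x in q) else YAW-np.pi
print("a",a)
mv(*KN,.40,down(a)); 
c,i=wrist("w1");st()
print(blobs(i,*RED)[0],onz(c,blobs(i,*RED)[0][0][0],.255) if blobs(i,*RED)[0] else "")
E
```

```text
0.12 [ 0.11  0.21  1.51 -0.    1.42  1.56]
1.69 [ 0.11  0.21  1.51 -0.    1.42 -0.01]
-3.02 [ 0.11  0.21  1.51 -0.    1.42 -1.58]
-1.45 None
3.26 [ 0.11  0.21  1.51 -0.    1.42 -1.58]
a 0.122
 t3.6 [0.5257 0.1273 0.3999] F [ 0.2 -0.1  0.6] M [-0.01 -0.05 -0.02] w0.0939 g0.0 q6 1.56
[([275.5, 194.0], [271, 178, 10, 32, 284])] [0.5254088  0.13009274 0.255     ]
```

View pics/w1.png

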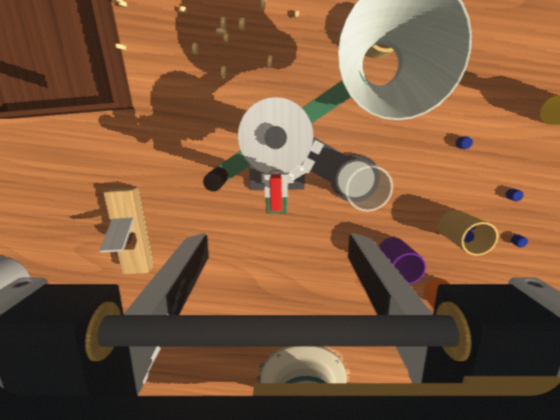

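The wrist view shows the red bar at (275,194), aligned with the fingers. The handle top is at (216,180) and the funnel at (404,50). The knob ray lands at (0.525, 0.130), which agrees with the triangulation.

```bash
sed -i 's/^KN=np.array(\[.5255,.128\])/KN=np.array([.5253,.1292])/' h.py
python3 - <<'E'
from h import *
c=get_calibration("wrist");print("handle",onz(c,(213,182),.205))
move_gripper(.05);line_to([*KN,.30],down(YAW),rate=.2);line_to([*KN,.223],rate=.1);st("pre")
move_gripper(.0);s=st("closed")
line_to([*KN,.239],rate=.03);st("lifted")
for d in (.25,.5,.75,1.0,1.25,1.5): 
    line_to([*KN,.239],down(YAW+d),rate=.1) if 0 else move_ptp([*KN,.239],down(YAW+d));st(d)
E
```

```text
handle [0.51941463 0.21261639 0.205     ]
pre t6.0 [0.5259 0.1293 0.2238] F [-0.5  0.8 -0.1] M [ 0.06 -0.01  0.01] w0.0501 g0.0 q6 1.56
closed t6.7 [0.5253 0.1298 0.2231] F [-0.4  1.8  1. ] M [0.39 0.03 0.18] w0.0140 g30.0 q6 1.56
lifted t7.3 [0.5252 0.1297 0.2387] F [ 2.   4.  -8.9] M [ 0.94 -0.47  0.16] w0.0139 g30.0 q6 1.56
0.25 t7.7 [0.5252 0.1298 0.2387] F [ 1.4  4.4 -8.6] M [ 0.98 -0.41 -0.03] w0.0136 g30.0 q6 1.31
0.5 t8.1 [0.5251 0.1299 0.2387] F [ 2.1  4.8 -9.3] M [ 1.01 -0.45 -0.03] w0.0140 g30.0 q6 1.06
0.75 t8.4 [0.525  0.13   0.2387] F [  1.9   6.  -10.1] M [ 1.01 -0.37  0.11] w0.0138 g30.0 q6 0.81
1.0 t8.8 [0.525  0.1301 0.2387] F [  1.5   6.4 -10. ] M [ 1.07 -0.38  0.01] w0.0141 g30.0 q6 0.56
1.25 t9.1 [0.5248 0.1301 0.2387] F [ 1.2  5.6 -9.4] M [ 1.17 -0.37  0.01] w0.0137 g30.0 q6 0.31
1.5 t9.4 [0.5247 0.1301 0.2386] F [ 1.   5.4 -8.8] M [ 1.12 -0.34 -0.  ] w0.0139 g30.0 q6 0.06
```

```bash
cat >> h.py <<'E'
def handle(th,z=None,r=.1): return np.array([PV[0]+r*np.cos(th),PV[1]+r*np.sin(th),.172 if z is None else z])
def swing(t0,t1,a0,n=11):
    for k in range(1,n+1):
        t=t0+(t1-t0)*k/n;line_to(handle(t),down(a0+t-t0),rate=.08)
        if k%3==0 or k==n: st("th %.3f"%t)
E
sed -i 's/PV=np.array(\[.5855,.135\])/PV=np.array([.5855,.1355])/' h.py
python3 - <<'E'
from h import *
line_to([*KN,.2355],rate=.03);st();move_gripper(.05);st()
line_to([*KN,.32],rate=.2)
c,i=wrist();b=blobs(i,*RED)[0];print(b)
H=[.5195,.2105];A=np.pi/2+.3
mv(*H,.32,down(A));c,i=wrist("w2")
h=hsv(i);n,l,s_,cc=cv2.connectedComponentsWithStats((h[:,:,2]<45).astype(np.uint8)*255)
for k in range(1,n):
    if s_[k][4]>150: print(cc[k],s_[k])
print(proj(c,[*H,.205]))
E
```

```text
t9.7 [0.5247 0.1302 0.2353] F [ 0.2  5.7 -9. ] M [ 1.11 -0.32  0.01] w0.0138 g30.0 q6 0.06
 t10.4 [0.5253 0.1291 0.2355] F [ 0.   0.5 -0.3] M [-0.01 -0.09 -0.07] w0.0498 g0.0 q6 0.06
[([277.5, 218.4], [271, 197, 14, 42, 537])]
[279.73260073 193.52930403] [269 178  22  31 546]
[228.66362253 278.9086758 ] [218 236  23  79 657]
[327.08964143 279.78286853] [317 240  21  75 502]
[218.53346056 379.20059372] [    0   285   560   135 23580]
[419.24055549 333.12663293] [ 358  285  123   98 8497]
[278.64797667 201.86478347]
```

View pics/w2.png

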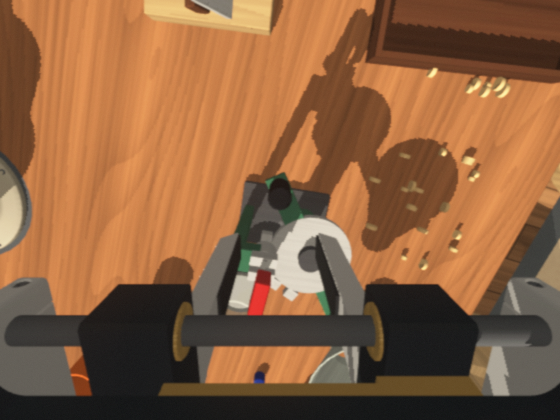

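The handle top is around (279,196), close to its predicted (278.6,201.9). The red bar at (260,293) is turned and held out. I'll grip and swing next.

Run:
```python
from h import *
H=np.array([.5195,.2105]);A=np.pi/2+.3
line_to([*H,.172],rate=.12);st();move_gripper(0);s=st("grip")
d=s["ee_pos"][:2]-PV;t0=np.arctan2(d[1],d[0]);print("t0",t0,np.linalg.norm(d))
np.save("t0.npy",t0)
swing(t0,t0-1.10,A)
```

```text
t12.9 [0.5201 0.2106 0.1728] F [-0.2  0.3  0.3] M [-0.06 -0.1   0.04] w0.0497 g0.0 q6 -0.04
grip t13.4 [0.5198 0.2106 0.1722] F [0.7 0.1 1.1] M [-0.06 -0.18  0.02] w0.0259 g30.0 q6 -0.04
t0 2.2894937448755233 0.0997382109279183
th 1.989 t14.3 [0.5446 0.2264 0.1722] F [-1.3 -3.2  5.4] M [-0.55  0.12 -0.43] w0.0255 g30.0 q6 0.27
th 1.689 t15.1 [0.5735 0.2344 0.1722] F [-1.7 -3.   4.9] M [-0.53  0.21 -0.35] w0.0257 g30.0 q6 0.57
th 1.389 t15.9 [0.6026 0.2331 0.1722] F [-2.6 -3.3  6.4] M [-0.58  0.37 -0.36] w0.0255 g30.0 q6 0.86
th 1.189 t16.5 [0.6218 0.2274 0.1722] F [-2.8 -3.3  6.3] M [-0.57  0.41 -0.28] w0.0256 g30.0 q6 1.04
```

```bash
cat >> h.py <<'E'
def lock():
    "bar held out at YAW+1.5: grip, lift, twist back, lower"
    mv(*KN,.32,down(YAW+1.5));line_to([*KN,.2355],rate=.12);move_gripper(0);st("grip")
    line_to([*KN,.239],rate=.03);st("lift")
    for d in (1.,.5,0): move_ptp([*KN,.239],down(YAW+d))
    st("back")
    for z in (.235,.231,.228,.2255,.2235): line_to([*KN,z],rate=.03);st(z)
def unlock():
    mv(*KN,.32,down(YAW));line_to([*KN,.223],rate=.12);move_gripper(0);st("grip")
    line_to([*KN,.239],rate=.03);st("lift")
    for d in (.5,1.,1.5): move_ptp([*KN,.239],down(YAW+d))
    line_to([*KN,.2355],rate=.03);st("out");move_gripper(.05);line_to([*KN,.32],rate=.2)
def rim(i=None):
    i=capture("top") if i is None else i
    h=hsv(i);m=((h[:,:,2]>95)&(h[:,:,1]<60)).astype(np.uint8)*255
    cs,_=cv2.findContours(m,cv2.RETR_EXTERNAL,cv2.CHAIN_APPROX_NONE);T=get_calibration("top");out=[]
    for k in cs:
        if cv2.contourArea(k)>1000:
            e=cv2.fitEllipse(cv2.convexHull(k));x=onz(T,e[0],.208);out.append((x.round(4)[:2].tolist(),np.round(e[1],1).tolist()))
    return out
E
python3 - <<'E'
from h import *
move_gripper(.05);p=state()["ee_pos"];line_to([p[0],p[1],.32],rate=.2)
lock();move_gripper(.05);st("open");line_to([*KN,.36],rate=.2)
c,i=wrist();b=blobs(i,*RED)[0];print(b,[proj(c,[*KN,z]) for z in(.255,.263)])
move_ptp([.45,-.15,.4],down(0))
i=capture("top");cv2.imwrite("pics/t2.png",cv2.resize(i[90:310,180:440][:,:,::-1],None,fx=2.5,fy=2.5));print(rim(i),rim(np.load("pics/top0.npy")))
E
```

```text
grip t20.4 [0.5248 0.1292 0.2357] F [-1.5 -1.2  2.2] M [-0.01  0.29  0.08] w0.0136 g30.0 q6 0.06
lift t20.6 [0.5248 0.1292 0.2376] F [ 1.   0.3 -9. ] M [ 0.08 -0.25  0.03] w0.0138 g30.0 q6 0.06
back t22.3 [0.5242 0.1296 0.2387] F [-3.9  3.  -9.1] M [0.47 0.8  0.23] w0.0138 g30.0 q6 1.56
0.235 t22.6 [0.5243 0.1296 0.2348] F [-5.4  3.2 -8.7] M [0.5  1.02 0.23] w0.0137 g30.0 q6 1.56
0.231 t22.9 [0.5243 0.1296 0.231 ] F [-5.7  2.7 -7.3] M [0.48 1.02 0.24] w0.0136 g30.0 q6 1.56
0.228 t23.1 [0.5243 0.1296 0.2281] F [-5.1  2.9 -6.7] M [0.49 1.11 0.2 ] w0.0137 g30.0 q6 1.56
0.2255 t23.4 [0.5243 0.1296 0.2258] F [-4.8  3.1 -7.3] M [0.49 1.15 0.18] w0.0139 g30.0 q6 1.56
0.2235 t23.6 [0.5243 0.1296 0.2239] F [-5.5  2.7 -6.2] M [0.56 1.16 0.21] w0.0137 g30.0 q6 1.56
open t24.3 [0.5254 0.1291 0.2235] F [-0.3  0.2  0.6] M [0.   0.03 0.03] w0.0501 g0.0 q6 1.56
[([277.0, 202.6], [272, 185, 12, 36, 379])] [array([278.04001356, 202.99028831]), array([278.04803481, 205.18461534])]
[([0.5147, -0.0249], [57.2, 59.1]), ([0.5711, 0.1347], [44.0, 46.4])] [([0.0773, -0.2577], [32.6, 79.7]), ([0.2217, 0.6454], [41.2, 69.5]), ([0.5539, 0.1136], [47.9, 64.5]), ([0.703, 0.0028], [57.0, 57.7])]
```

View pics/t2.png

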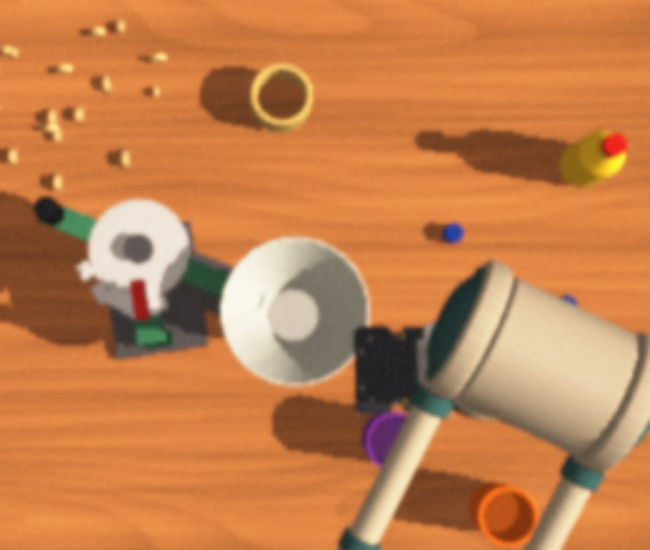

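The pin dropped freely below 0.008 and the funnel is centred over the jar at (0.515,-0.025). The ring is at (281,96) in t2 and untouched. Next I'll check the pouring kinematics and re-measure the cup.

```bash
cat >> h.py <<'E'
from scipy.spatial.transform import Rotation as Ro
def tilt(phi,b,psi,sg=1):
    z=np.array([np.sin(b),0,-np.cos(b)]);y=np.array([0,-1.*sg,0]);B=np.c_[np.cross(y,z),y,z]
    return Ro.from_euler('z',phi).as_matrix()@B@Ro.from_euler('z',psi).as_matrix()
FN=np.array([.515,-.026]);ZG=.06
def pourpose(al,phi,b,psi,M,sg=1):
    u=tilt(0,al,0,sg).T@np.array([0,0,1.]);m=np.array([0,0,-.019])+u*(.085-ZG)
    R=tilt(phi,b,psi,sg);return M-R@m,R,R@u
E
python3 - <<'E'
from h import *
C=np.array([.4467,-.2549])
for sg in(1,-1):
  for al in np.radians([40,45,50,55]):
    for pg in np.radians([-60,-45,-30,-15,0]):
      R=tilt(pg,al,0,sg);g=np.array([*C,ZG]);q0=inverse_kinematics(g+.019*R[:,2],R)
      q0b=inverse_kinematics(g+.019*R[:,2]-.1*R[:,2],R)
      if q0 is None or q0b is None: continue
      for pp in np.radians([-30,0,30]):
        for b in np.radians([80,90,100]):
          for dr in(1,-1):
            ok=[]
            for f in np.linspace(0,1,6):
              M=np.array([*FN,.25]) ;p,R,u=pourpose(al,pp,al+(b-al)*f,dr*np.pi*f,M,sg);q=inverse_kinematics(p,R);ok.append(q)
            if all(x is not None for x in ok) and max(np.abs(np.diff(ok,axis=0)).max(1))<1.3:
              print(sg,np.degrees([al,pg,pp,b]).round(),dr,"q6",round(q0[5],2),np.round([x[5] for x in ok],1),"elev",np.degrees(np.arcsin(u[2])).round())
E
```

```text
1 [ 40. -30.  30.  80.] 1 q6 -1.19 [-0.1  0.3  0.7  1.1  1.5  2. ] elev -30.0
1 [ 40. -30.  30.  90.] 1 q6 -1.19 [-0.1  0.2  0.6  0.9  1.3  1.7] elev -40.0
1 [ 40. -30.  30. 100.] 1 q6 -1.19 [-0.1  0.2  0.5  0.8  1.1  1.4] elev -50.0
1 [ 40. -15.  30.  80.] 1 q6 -0.83 [-0.1  0.3  0.7  1.1  1.5  2. ] elev -30.0
1 [ 40. -15.  30.  90.] 1 q6 -0.83 [-0.1  0.2  0.6  0.9  1.3  1.7] elev -40.0
1 [ 40. -15.  30. 100.] 1 q6 -0.83 [-0.1  0.2  0.5  0.8  1.1  1.4] elev -50.0
1 [40.  0. 30. 80.] 1 q6 -0.75 [-0.1  0.3  0.7  1.1  1.5  2. ] elev -30.0
1 [40.  0. 30. 90.] 1 q6 -0.75 [-0.1  0.2  0.6  0.9  1.3  1.7] elev -40.0
1 [ 40.   0.  30. 100.] 1 q6 -0.75 [-0.1  0.2  0.5  0.8  1.1  1.4] elev -50.0
1 [ 45. -45.  30.  80.] 1 q6 -1.76 [-0.2  0.2  0.6  1.1  1.5  2. ] elev -35.0
1 [ 45. -45.  30.  90.] 1 q6 -1.76 [-0.2  0.1  0.5  0.9  1.3  1.7] elev -45.0
1 [ 45. -45.  30. 100.] 1 q6 -1.76 [-0.2  0.   0.4  0.7  1.   1.4] elev -55.0
1 [ 45. -30.  30.  80.] 1 q6 -1.4 [-0.2  0.2  0.6  1.1  1.5  2. ] elev -35.0
1 [ 45. -30.  30.  90.] 1 q6 -1.4 [-0.2  0.1  0.5  0.9  1.3  1.7] elev -45.0
1 [ 45. -30.  30. 
[... 1198 characters left out ...]
  1.   1.4] elev -60.0
1 [50.  0. 30. 80.] 1 q6 -1.21 [-0.4  0.   0.5  1.   1.5  2. ] elev -40.0
1 [50.  0. 30. 90.] 1 q6 -1.21 [-0.4 -0.   0.4  0.8  1.3  1.7] elev -50.0
1 [ 50.   0.  30. 100.] 1 q6 -1.21 [-0.4 -0.1  0.3  0.6  1.   1.4] elev -60.0
1 [55.  0. 30. 80.] 1 q6 -1.4 [-0.6 -0.1  0.4  0.9  1.5  2. ] elev -45.0
1 [55.  0. 30. 90.] 1 q6 -1.4 [-0.6 -0.2  0.3  0.8  1.2  1.7] elev -55.0
1 [ 55.   0.  30. 100.] 1 q6 -1.4 [-0.6 -0.2  0.2  0.6  1.   1.4] elev -65.0
-1 [55.  0. 30. 80.] -1 q6 1.74 [ 2.6  1.8  1.1  0.3 -0.4 -1.2] elev -45.0
-1 [55.  0. 30. 90.] -1 q6 1.74 [ 2.6  1.7  1.   0.2 -0.6 -1.4] elev -55.0
-1 [ 55.   0.  30. 100.] -1 q6 1.74 [ 2.6  1.7  0.8  0.  -0.8 -1.7] elev -65.0
```

```bash
sed -i 's/ZG=.06$/ZG=.065/' h.py
cat >> h.py <<'E'
def plugs():
    "loose plugs from top + scene"
    t,s=capture("top"),capture("scene");T,S=get_calibration("top"),get_calibration("scene");out=[]
    bt=[b[0] for b in blobs(t,*BLUE,12)[0]];bs=[b[0] for b in blobs(s,*BLUE,12)[0] if b[0][1]>130]
    for u in bt:
        for v in bs:
            x,r=tri([(T,u),(S,v)])
            if max(r)<3 and 0<x[2]<.03: out.append(x.round(4).tolist())
    return out,t,s
def bamboo(i,cal,near,z):
    h=hsv(i);m=cv2.inRange(h,np.array((16,60,110)),np.array((28,200,255)))
    m|=cv2.inRange(h,*map(np.array,BLUE));p=proj(cal,near);mm=np.zeros_like(m);cv2.circle(mm,tuple(int(x) for x in p),35,255,-1);m&=mm
    cs,_=cv2.findContours(m,cv2.RETR_EXTERNAL,cv2.CHAIN_APPROX_NONE);k=max(cs,key=cv2.contourArea)
    return cv2.convexHull(k)
E
python3 - <<'E'
from h import *
move_ptp([.228,-.528,.35],down(.4))
P,t,s=plugs();print("plugs",P)
T,S=get_calibration("top"),get_calibration("scene")
k=bamboo(t,T,[.4467,-.2549,.085],.085);e=cv2.minEnclosingCircle(k);print(e,onz(T,e[0],.085),"diam",2*e[1]*1.45/516)
k=bamboo(s,S,[.4467,-.2549,.05],.05);x,y,w,hh=cv2.boundingRect(k);print(x,y,w,hh)
print("rim front/back pred",[proj(S,[.4467,-.2549,z]) for z in(0,.085)])
# scene: upper rim edge + half of ellipse minor
f=cv2.fitEllipse(k);print(f, tri([(T,e[0]),(S,(x+w/2-.5,y+w/2*.7))]))
E
```

```text
plugs [[0.612, -0.223, 0.0163], [0.5243, -0.355, 0.0151], [0.4289, -0.3988, 0.015]]
((376.6111145019531, 238.5), 13.620394706726074) [ 0.44720672 -0.25213182  0.085     ] diam 0.07654872994090235
189 242 25 36
rim front/back pred [array([204.15919587, 269.56791744]), array([201.45647608, 251.75744697])]
((201.66888427734375, 259.1004333496094), (25.688936233520508, 36.19990158081055), 174.33531188964844) (array([ 0.445927  , -0.25319097,  0.08739367]), [2.0, 2.0])
```

```bash
cat >> h.py <<'E'
AL=np.radians(40);PG=np.radians(-30);PP=np.radians(30);CUP=np.array([.4465,-.2545])
E
python3 - <<'E'
from h import *
move_gripper(.094)
R=tilt(PG,AL,0);g=np.array([*CUP,ZG])+.019*R[:,2]
print(inverse_kinematics(g,R))
move_ptp(g-.16*R[:,2]+[0,0,.05],R);line_to(g-.12*R[:,2],rate=.2);c,i=wrist("w3");line_to(g,rate=.1);st("at")
move_gripper(.0);st("grip")
line_to(g+[0,0,.02],rate=.05);st("up");line_to(g+[0,0,.26],rate=.2);st()
E
```

```text
[-0.76813724  0.20946154  2.46568478  2.50956799  0.26656787 -1.14468987]
at t33.1 [ 0.457  -0.2606  0.0507] F [0.  0.2 1.2] M [ 0.2   0.32 -0.  ] w0.0943 g0.0 q6 -1.14
grip t33.6 [ 0.4572 -0.2609  0.0506] F [-1.7 -1.1  0.9] M [-0.04  0.29 -0.15] w0.0666 g29.9 q6 -1.14
up t34.2 [ 0.4565 -0.2601  0.0698] F [ 0.  -0.7 -2.1] M [0.37 0.42 0.02] w0.0665 g29.9 q6 -0.88
 t39.1 [ 0.4571 -0.2606  0.3104] F [ 0.  -0.  -2.2] M [ 0.36  0.48 -0.02] w0.0663 g29.9 q6 1.19
```

View pics/w3.png

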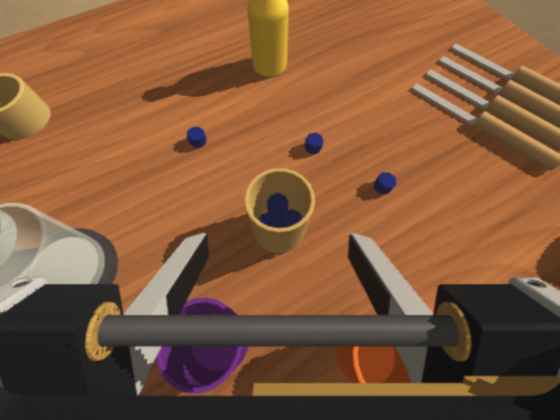

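The cup (280,205) is between the fingers with blue plugs inside, and it's now gripped and lifted (width 0.0665). The three loose plugs are at (196,137), (314,143) and (386,183). I'll check the pour path from this arm branch.

```bash
cat >> h.py <<'E'
def pp(f,dr,b1=np.radians(90),pp=PP,Mxy=FN):
    b=AL+(b1-AL)*f;psi=dr*np.pi*f
    _,_,u=pourpose(AL,pp,b,psi,np.zeros(3));th=np.arccos(u[2])
    M=np.array([*Mxy,.225+.085*max(np.cos(th),0)+.035*np.sin(th)]);p,R,_=pourpose(AL,pp,b,psi,M);return p,R,np.degrees(th)
E
python3 - <<'E'
from h import *
print(state()["joint_positions"].round(2))
for dr in(1,-1):
  for ph in np.radians([-45,-30,0,15,30,45]):
    for f in np.linspace(0,1,6):
      p,R,th=pp(f,dr,pp=ph);q=inverse_kinematics(p,R);print(dr,round(np.degrees(ph)),round(f,1),round(th),None if q is None else np.round(q,2))
E
```

```text
[-0.77 -0.22  1.99  0.24  0.7   1.19]
1 -45 0.0 0 None
1 -45 0.2 27 [ 0.31  0.    1.99 -1.    0.95 -2.45]
1 -45 0.4 56 None
1 -45 0.6 86 None
1 -45 0.8 112 None
1 -45 1.0 130 None
1 -30 0.0 0 [ 0.08 -0.11  1.99 -0.57  0.73  2.5 ]
1 -30 0.2 27 None
1 -30 0.4 56 None
1 -30 0.6 86 None
1 -30 0.8 112 [0.36 0.26 2.52 4.11 1.18 0.64]
1 -30 1.0 130 [0.36 0.51 2.63 4.03 1.57 1.57]
1 0 0.0 0 [-0.35 -0.19  2.05  0.37  0.64  1.  ]
1 0 0.2 27 [-0.38 -0.23  2.18  0.7   0.45  1.3 ]
1 0 0.4 56 [-0.41 -0.21  2.35  1.58  0.35  1.03]
1 0 0.6 86 [-0.47 -0.05  2.56  2.41  0.68  0.75]
1 0 0.8 112 None
1 0 1.0 130 None
1 15 0.0 0 [-0.53 -0.15  2.03  0.66  0.85  0.43]
1 15 0.2 27 [-0.63 -0.18  2.15  0.97  0.81  0.74]
1 15 0.4 56 [-0.72 -0.15  2.31  1.36  0.83  0.91]
1 15 0.6 86 [-0.82  0.    2.5   1.76  1.    0.98]
1 15 0.8 112 [-0.9   0.22  2.64  1.92  1.29  1.21]
1 15 1.0 130 None
1 30 0.0 0 [-0.65 -0.07  1.97  0.74  1.07  0.09]
1 30 0.2 27 [-0.76 -0.09  2.08  0.97  1.09  0.47]
1 30 0.4 56 [-0.86 -0.04  2.22  1.21  1.14  0.78]
1 30 0.6 86 [-0.94  0.11  2.38  1.44  1.23  1.01]
1 30 0.8 112 [-0.99  0.28  2
[... 1042 characters left out ...]
 0.2 27 [-0.67 -0.17  2.14  0.98  0.83 -0.55]
-1 15 0.4 56 [-0.78 -0.12  2.29  1.35  0.87 -1.63]
-1 15 0.6 86 None
-1 15 0.8 112 [-0.92  0.23  2.62  1.89  1.29  2.48]
-1 15 1.0 130 None
-1 30 0.0 0 [-0.65 -0.07  1.97  0.74  1.07  0.09]
-1 30 0.2 27 [-0.77 -0.06  2.06  0.97  1.1  -0.8 ]
-1 30 0.4 56 [-0.87 -0.    2.18  1.21  1.15 -1.74]
-1 30 0.6 86 None
-1 30 0.8 112 [-1.    0.29  2.44  1.55  1.39  2.61]
-1 30 1.0 130 [-1.02  0.5   2.55  1.6   1.57  1.67]
-1 45 0.0 0 [-0.69  0.02  1.88  0.74  1.26 -0.14]
-1 45 0.2 27 [-0.79  0.05  1.95  0.92  1.31 -0.97]
-1 45 0.4 56 [-0.87  0.12  2.05  1.08  1.35 -1.82]
-1 45 0.6 86 None
-1 45 0.8 112 None
-1 45 1.0 130 [-0.99  0.51  2.33  1.37  1.63  1.86]
```

Run:
```python
from h import *
ph=np.radians(40)
p,R,_=pp(0,1,pp=ph);line_to(p+[0,0,.02],R,rate=.12);st()
for f in np.linspace(.0,1,13):
    p,R,th=pp(f,1,pp=ph);move_ptp(p,R)
    if th>75: pause(.25);s=st("th%.0f"%th)
pause(.8);st()
c,i=wrist();print(blobs(i,*BLUE)[0])
for n in("scene","top"):
    i=capture(n);a=i[150:310,160:380] if n=="scene" else i[90:310,180:440]
    cv2.imwrite(f"pics/p1{n}.png",cv2.resize(a[:,:,::-1],None,fx=2.5,fy=2.5)); print(n,blobs(i,*BLUE,5)[0])
```

```text
t41.4 [ 0.5242 -0.0183  0.2955] F [ 0.1  0.8 -2.4] M [-0.36  0.39  0.  ] w0.0664 g29.9 q6 -0.03
th83 t43.8 [0.5327 0.0049 0.2617] F [-0.3  0.6 -3.3] M [-0.52  0.64  0.01] w0.0664 g29.9 q6 0.99
th95 t44.3 [0.5345 0.0049 0.2568] F [ 0.2  0.3 -2. ] M [-0.56  0.6  -0.01] w0.0663 g29.9 q6 1.13
th106 t44.8 [0.5363 0.0039 0.2604] F [ 0.7  0.7 -3.2] M [-0.5   0.67 -0.03] w0.0664 g29.9 q6 1.30
th116 t45.4 [0.5381 0.002  0.2628] F [ 0.1  0.5 -3.1] M [-0.5   0.59  0.01] w0.0665 g29.9 q6 1.47
th124 t45.9 [ 0.5397 -0.0006  0.2644] F [ 0.  -0.4 -1.7] M [-0.45  0.58 -0.03] w0.0662 g29.9 q6 1.64
th130 t46.4 [ 0.5412 -0.0037  0.2651] F [ 0.1  0.1 -1.6] M [-0.46  0.6  -0.02] w0.0661 g29.9 q6 1.81
 t47.2 [ 0.5413 -0.0039  0.2647] F [ 0.3  1.  -1.4] M [-0.43  0.55 -0.  ] w0.0666 g29.9 q6 1.81
[]
scene [([397.2, 55.4], [382, 0, 32, 119, 756]), ([432.0, 62.1], [408, 0, 50, 135, 1634]), ([161.0, 290.1], [158, 287, 7, 7, 37]), ([247.5, 291.9], [245, 289, 6, 7, 37]), ([193.1, 300.4], [190, 297, 7, 8, 41])]
top [([360.7, 182.7], [358, 180, 7, 7, 35]), ([405.9, 211.6], [403, 209, 7, 6, 35]), ([422.0, 243.6], [419, 241, 7, 6, 36])]
```

View pics/p1scene.png

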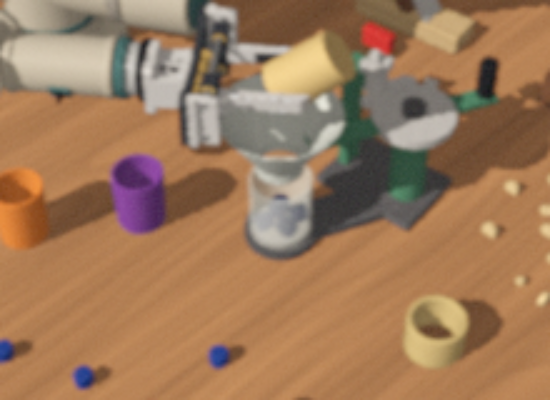

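The pour worked: whitish-blue plugs sit in the jar at about (280,215), and the loose plugs and ring are undisturbed. I'll tilt a little further, then put the cup back and look inside it.

Run:
```python
from h import *
ph=np.radians(40)
for b in (97,90,97,90):
    p,R,th=pp(1,1,b1=np.radians(b),pp=ph);move_ptp(p,R)
pause(.3);st("after")
for f in np.linspace(1,0,7): 
    p,R,th=pp(f,1,pp=ph);move_ptp(p,R)
line_to(p+[0,0,.03],rate=.15)
R=tilt(PG,AL,0);g=np.array([*CUP,ZG])+.019*R[:,2]
line_to(g+[0,0,.26],R,rate=.15);st()
line_to(g+[0,0,.02],rate=.2);line_to(g+[0,0,.001],rate=.04);st("down");move_gripper(.094);st()
line_to(g-.13*R[:,2],rate=.15);c,i=wrist("w4");st()
```

```text
after t48.8 [ 0.5412 -0.0038  0.2645] F [ 0.  -0.2 -1.1] M [-0.48  0.59 -0.04] w0.0662 g29.9 q6 1.81
 t53.7 [ 0.4568 -0.2604  0.3102] F [-0.1 -0.  -2.2] M [0.35 0.41 0.03] w0.0664 g29.9 q6 1.19
down t59.3 [ 0.4572 -0.2607  0.0515] F [ 0.3 -0.1 -2.7] M [0.32 0.37 0.04] w0.0665 g29.9 q6 -1.13
 t59.9 [ 0.4571 -0.2606  0.0515] F [-0.7 -0.5 -0.7] M [0.18 0.29 0.03] w0.0942 g0.0 q6 -1.13
 t62.0 [ 0.3847 -0.2188  0.1498] F [0.6 0.7 0.2] M [ 0.18  0.24 -0.01] w0.0939 g0.0 q6 0.56
```

View pics/w4.png

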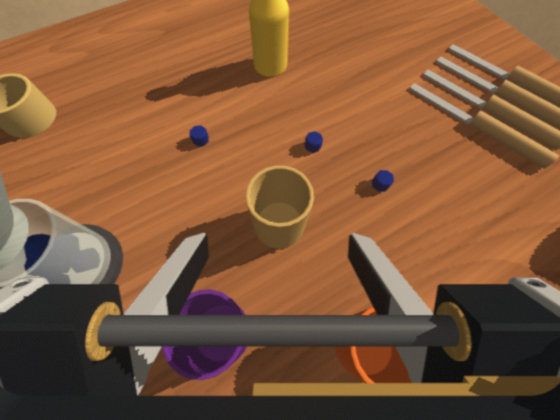

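The cup is empty and upright at (280,205), with plugs visible in the jar at (38,250). I'll pick up the loose plugs now, measuring each one just before its grasp.

```bash
cat >> h.py <<'E'
def pick(x):
    a=np.arctan2(x[1],x[0])+np.pi/2
    move_ptp([x[0],x[1],.12],down(a));move_gripper(.055)
    line_to([x[0],x[1],.005],rate=.12);move_gripper(0);s=st("grip");line_to([x[0],x[1],.06],rate=.15);line_to([x[0],x[1],.28],rate=.3)
    s=st("held");return s["width"]>.015
def drop():
    move_ptp([*FN,.28],down(np.pi/2));line_to([*FN,.215],rate=.15);move_gripper(.045);line_to([*FN,.30],rate=.3)
E
python3 - <<'E'
from h import *
p=state()["ee_pos"];line_to([p[0],p[1],.3],rate=.3);move_ptp([.3,.0,.4],down(np.pi/2))
P,t,s=plugs();print(P)
x=min(P,key=lambda v:v[1]) if P else [.4289,-.3988]
if pick(x): drop()
print(plugs()[0])
E
```

```text
[[0.6119, -0.2231, 0.0163], [0.5242, -0.3546, 0.0156], [0.4289, -0.399, 0.0146]]
grip t68.7 [ 0.429  -0.3991  0.0052] F [-0.5 -0.3  1.5] M [ 0.    0.09 -0.02] w0.0219 g30.0 q6 -0.12
held t70.1 [ 0.4282 -0.3982  0.2778] F [-0.5  0.8 -0.1] M [-0.01 -0.02  0.02] w0.0220 g30.0 q6 -0.12
[[0.6118, -0.2231, 0.0157], [0.5242, -0.3548, 0.0152]]
```

Run:
```python
from h import *
P=plugs()[0]
for k in range(2):
    x=P[-1]
    if pick(x): drop()
    P,t,s=plugs();print(P)
    if not P: break
move_ptp([.3,-.3,.4],down(np.pi/4))
P,t,s=plugs();print(P,[b for b in blobs(t,*BLUE,5)[0]]);
S=s[150:310,160:380];T=t[130:250,200:320]
cv2.imwrite("pics/f1.png",np.hstack([cv2.resize(S[:,:,::-1],(550,400)),cv2.resize(T[:,:,::-1],(250,250))[:400].repeat(1,0) if 0 else cv2.copyMakeBorder(cv2.resize(T[:,:,::-1],(250,250)),0,150,0,0,cv2.BORDER_CONSTANT)]))
```

```text
grip t76.9 [ 0.5243 -0.355   0.0052] F [-0.9  0.3  1.5] M [ 0.   -0.02  0.05] w0.0219 g30.0 q6 -0.11
held t78.3 [ 0.5234 -0.3543  0.2776] F [ 0.3 -0.  -0.3] M [-0.03 -0.06 -0.03] w0.0223 g30.0 q6 -0.11
[[0.6119, -0.2228, 0.0151]]
grip t84.4 [ 0.612  -0.2228  0.0052] F [ 0.2 -1.1  2.3] M [0.02 0.04 0.05] w0.0214 g30.0 q6 -0.11
held t85.8 [ 0.611  -0.2224  0.2776] F [-0.2  0.8 -0.3] M [-0.01 -0.03  0.06] w0.0216 g30.0 q6 -0.11
[]
[] [([297.0, 214.9], [288, 207, 18, 19, 222])]
```

View pics/f1.png

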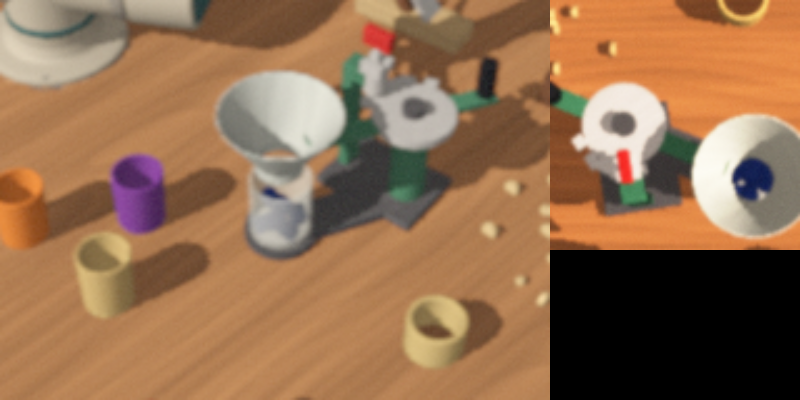

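No plug is left on the bench. The top inset shows blue filling the funnel outlet at (752,180), so I need to confirm the plugs lie deep in the jar and aren't stuck in the funnel.

Run:
```python
from h import *
move_ptp([.47,-.026,.42],down(np.pi/2))
c,i=wrist("w5");print([proj(c,[*FN,z]) for z in(.118,.03)]);print(-c["R"].T@c["t"])
# side view from low: tool tilted looking at jar
j=i.copy();p=proj(c,[*FN,.1]).astype(int);x0=max(p[0]-80,0);y0=max(p[1]-80,0)
cv2.imwrite("pics/w5c.png",cv2.resize(i[y0:y0+160,x0:x0+160][:,:,::-1],(560,560),interpolation=cv2.INTER_CUBIC))
```

```text
[array([304.81992788, 171.00881293]), array([300.85749871, 163.66354954])]
[0.47041594 0.05373623 0.60001728]
```

View pics/w5c.png

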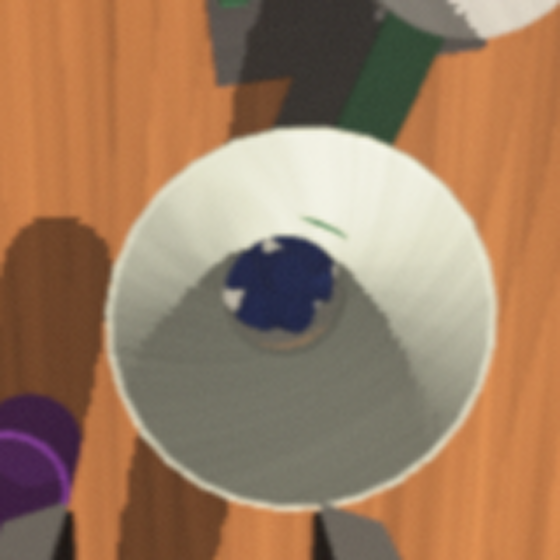

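The plugs lie below the outlet tube: the jar wall shows beneath it at (285,340) and nothing sits in the cone. Next I'll unlock, swing back and lock.

Run:
```python
from h import *
move_gripper(.05);unlock();c,i=wrist();print(blobs(i,*RED)[0])
t0=float(np.load("t0.npy"));a=np.pi/2+.3-1.1;t=t0-1.1
h=handle(t);mv(h[0],h[1],.32,down(a));line_to(h,rate=.12);move_gripper(0);s=st("grip")
d=s["ee_pos"][:2]-PV;print("th",np.arctan2(d[1],d[0]),t)
swing(t,t0,a)
move_gripper(.05);p=state()["ee_pos"];line_to([p[0],p[1],.32],rate=.2)
lock()
```

```text
grip t94.6 [0.5253 0.1298 0.2231] F [-0.2  2.   0.8] M [0.33 0.05 0.15] w0.0143 g30.0 q6 1.56
lift t95.3 [0.5252 0.1296 0.2387] F [ 2.4  4.4 -9.1] M [ 0.92 -0.43  0.17] w0.0140 g30.0 q6 1.56
out t97.2 [0.5247 0.1302 0.2353] F [ 0.6  6.3 -9.5] M [ 1.14 -0.34  0.04] w0.0136 g30.0 q6 0.06
[([277.7, 218.2], [270, 197, 16, 43, 575])]
grip t101.4 [0.6228 0.2283 0.1723] F [-0.5  0.4  0.8] M [-0.03  0.02 -0.03] w0.0253 g30.0 q6 1.05
th 1.1883269029548498 1.1894937448755232
th 1.489 t102.2 [0.5942 0.2356 0.1723] F [3.1 0.9 0.5] M [ 0.1  -0.6   0.47] w0.0251 g30.0 q6 0.77
th 1.789 t103.0 [0.5636 0.2332 0.1722] F [0.5 3.1 3.1] M [ 0.15 -0.33  0.32] w0.0259 g30.0 q6 0.48
th 2.089 t103.9 [0.5361 0.2216 0.1721] F [ 0.7 -1.1  3. ] M [-0.33 -0.44  0.23] w0.0256 g30.0 q6 0.18
th 2.289 t104.4 [0.5205 0.2103 0.1721] F [ 4.8 -1.9  1.8] M [-0.58 -0.97  0.32] w0.0256 g30.0 q6 -0.04
grip t107.8 [0.5248 0.1291 0.2357] F [-1.9 -0.2  2.2] M [-0.12  0.27 -0.  ] w0.0136 g30.0 q6 0.06
lift t108.1 [0.5248 0.1292 0.2375] F [ 0.2 -0.1 -9.4] M [ 0.06 -0.28  0.01] w0.0135 g30.0 q6 0.06
back t109.7 [0.5242 0.1296 0.2386] F [-4.1  1.6 -9.1] M [0.39 0.79 0.14] w0.0136 g30.0 q6 1.56
0.235 t110.0 [0.5242 0.1296 0.2347] F [-5.2  1.8 -8.1] M [0.49 1.02 0.26] w0.0135 g30.0 q6 1.56
0.231 t110.3 [0.5242 0.1296 0.231 ] F [-4.9  2.3 -8. ] M [0.49 1.12 0.17] w0.0136 g30.0 q6 1.56
0.228 t110.5 [0.5242 0.1296 0.2281] F [-5.   2.1 -7.2] M [0.45 1.12 0.24] w0.0134 g30.0 q6 1.56
0.2255 t110.8 [0.5243 0.1296 0.2257] F [-5.1  1.8 -7.1] M [0.48 1.15 0.25] w0.0136 g30.0 q6 1.56
0.2235 t111.0 [0.5243 0.1296 0.2239] F [-5.4  2.7 -6. ] M [0.52 1.19 0.21] w0.0136 g30.0 q6 1.56
```

Run:
```python
from h import *
move_gripper(.05);line_to([*KN,.40],rate=.2);c,i=wrist();print(blobs(i,*RED)[0])
b=blobs(i,*RED)[0][0];print("knob top z?",[proj(c,[*KN,z]).round(1) for z in(.255,.263)])
move_ptp([.228,-.528,.35],down(.4))
t,s=capture("top"),capture("scene");print(rim(t),blobs(t,*BLUE,5)[0])
print("knob z",tri([(get_calibration("top"),blobs(t,*RED)[0][-1][0]),(get_calibration("scene"),(170+466/3.3-.35,140+84/3.3-.35))]))
cv2.imwrite("pics/end.png",np.hstack([cv2.resize(s[110:330,150:390][:,:,::-1],(400,367)),cv2.resize(t[90:310,150:390][:,:,::-1],(400,367))]))
st()
```

```text
[([277.0, 194.0], [273, 177, 10, 32, 254])]
knob top z? [array([278. , 193.6]), array([278. , 195.3])]
[([0.0611, -0.2152], [31.1, 90.8]), ([0.2214, 0.6454], [41.1, 69.8]), ([0.5536, 0.1135], [47.8, 64.8]), ([0.7027, 0.0024], [57.0, 57.8])] [([296.8, 214.9], [286, 206, 22, 20, 277])]
knob z (array([0.52491543, 0.12837943, 0.24428824]), [1.1, 1.1])
 t115.5 [ 0.2288 -0.5276  0.3501] F [0.3 0.2 0.2] M [-0.01  0.    0.03] w0.0499 g0.0 q6 -0.11
```

View pics/end.png

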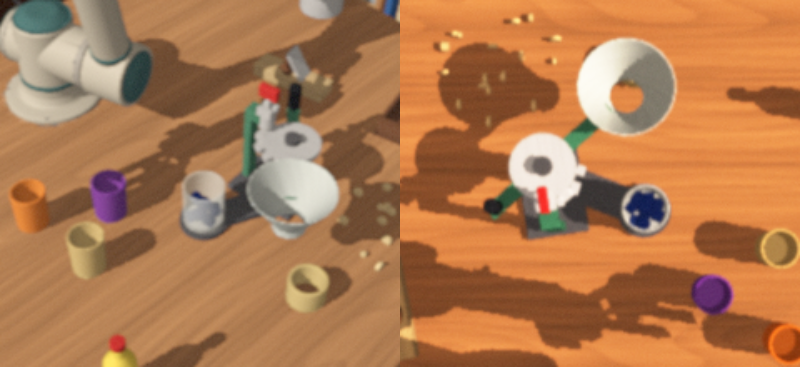

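The end views show all plugs in the jar at (645,209), the arm parked with its rim back at (0.703,0.002), the knob down, the cup empty and upright, and the bystanders in place.

```bash
python3 -c "
from station import *
print(finish_job())"
```

```text
the job is handed in; nothing more can be done
None
```

I handed the job in at about 116 s. By the cameras every plug is in the jar, the funnel arm is parked and locked, the empty cup stands upright, and the hand plane, glue bottle and bamboo ring were not touched.

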